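# Stamp a leather cover with the foil press

## Robot

A 7-joint arm with a two-finger parallel gripper is mounted at the origin on the work surface. World frame = base frame: x ahead of the robot, y to its left, z up, the work surface at z = 0. Lengths are in m, angles in rad, forces in N, time in s.
With the tool pointing down it reaches from about 0.4 to 0.85 m from the base axis. Payload 10.4 kg.
Tool frame: the origin (TCP) lies at the very end of the fingers, on their centre line; the grasp point (between the pads) lies 19 mm behind it; z points along the fingers, y is the line along which they close (so a half turn about z gives the same grasp; the last joint's range is limited). The gripper opens to 87 mm and grips with 3 to 60 N. Pads are 19 mm wide; open, the fingers measure 117 mm over their backs; the gripper's body (75 mm by 190 mm) begins 51 mm behind the grasp point.
Start: joints at [-1.137, 0.332, -0.065, 1.46, 0.022, 1.35, -0.088], TCP at [0.276, 0.561, 0.2] pointing down, gripper open.
Joint ranges: [-2.6, 2.6], [-0.5, 2.12], [-1.47, 1.34], [0.16, 2.42], [-1.27, 4.41], [0.06, 2.06], [-2.6, 2.6]. Speed limits (rad/s): [2.22, 2.22, 2.79, 2.79, 3.14, 3.14, 3.14].

## Interface

Orientations are given as a unit quaternion [x, y, z, w].
In Python, from bench import status, camera, order gives the robot as it stands.
- The arm moves only by the tool jog_arm, never from a script. Its argument "plan" is a list of rows, each a list of 7 numbers: the turn, a rotation vector about the tool's x, y, z in rad, then the shift along the tool's x, y, z in mm, then the opening, from -1 (shut) to 1 (fully open). A call has 1 to 12 rows; each row is the pose to reach, as a shift and turn from the pose commanded when the call began, along the tool's axes at that moment; what a row does not reach only later rows make up. A row lasts 1/10 s, in which the tool goes at most 50 mm and 8.59 degrees, less where a joint would pass 70% of its speed; a pose out of reach is approached as far as the arm can. A call with a gripper value outside its range is refused whole. The fingers move at their own pace and stop on an object; "squeeze" is the grip in N (left out, the last holds). Time passes only in rows, so rows that repeat a pose let the fingers close. It gives the time, the measured TCP pose, the force, the opening and the grip force at its end, in the units of the state.
- status.read_state(): the state, without advancing time (a new reading comes with each control period).
- camera(name): name is "scene" or "top" or "wrist"; returns a dict with "image" (400x640x3 uint8, red, green, blue), "z_map" (400x640 float32, m along the optical axis (not along the pixel's ray), 0 where there is no reading), "fx", "fy", "cx", "cy" (pixels), "world_from_camera" (4x4, takes a point from camera to world coordinates); the wrist camera has in their place "mount" (4x4, takes a point from camera to tool coordinates, whose origin is the TCP and whose axes are the flange's). Camera axes: x right, y down, z forward; pixel columns grow to the right and rows downward; lengths in m; the calibration is good to about 2 mm. The wrist camera is an equidistant fisheye: a pixel r from the principal point sees the ray r / f radians off the axis. A picture is of the moment at which its call begins: read the wrist's pose just before it.
- order.close_job(): hands the job in; it is judged then, once.
The state is a dict: "time": time; "joint_positions": joint angles; "joint_vel": joint speeds; "joint_torque": joint torques, N m; "ee_pos": TCP position; "eef_rot": TCP orientation; "ft_force": force on the tool from outside, world axes, zero at the start; "torque": the same for the moment, N m; "width": finger opening in m; "grip_force": force on a finger pad.
Only numpy, scipy, OpenCV 4.12 (cv2) and the standard library are available. Lean on these libraries where they do the work, as an engineer would, in place of code of your own. Each camera call takes 0.05 s, during which the arm holds its last target. There are 200 camera calls.

## Task

Work the foil press from its console (closed fingertips will do, nothing is to be picked up): first push the white rocker switch over by pressing its raised half fully down, then push the yellow clamp button fully in (it stays in), and last press the green stamp button fully down and keep it down. The program finishes while still holding the green button down. Do not press the red stop button, and leave the brass die block, ink jar, hand stamp and notebook just where they stand.

Things in the scene. Friction and masses are not known exactly. Their poses are not given: they have to be found in the camera images.
- console: Grey fixed console, 180 (x) by 340 (y) by 50 mm high, dark level top; origin: centre of its underside, z up; -x faces the operator. Its four controls stand in a row along y, 80 mm apart, at x = +20 mm, in an order that changes. The press is one piece with it at y = -205 to -365 mm, x = -100 to 160 mm, 230 mm high; yellow lowers its clamp bar and green its stamping head by linkage.
- rocker (a joint): White V-shaped rocker, 60 mm long (console x), 28 mm wide, in a black frame 80 x 44 x 12 mm. Two 30 mm halves meet in a crease, the hinge. 0 = off: -x half level, +x half (black line across it) sloping up, its end 12 mm above the crease. 0.4 rad = on: +x half pushed level, hard stop. Starts within 0.05 of off; needs 2 to 3 N at the end of the half; stays where pushed.
- rocker_crease (a point): middle of the rocker's crease, on its upper face, fixed, 71 mm above the table (21 mm above the console top); x along the rocker towards the half to be pressed, z up. Switched on, the pressed half lies level at this height.
- rocker_on (a point): point on the upper face of the half to be pressed, 20 mm from the crease; it moves with the rocker (about 8 mm above the crease when off, level with it when on)
- yellow (a joint): Yellow round push-in clamp button, 30 mm across. 0 = out, 0.008 m = fully in (hard stop). It has no spring: it needs about 3 N to move and stays where it is pushed. Starts within 0.5 mm of out.
- yellow_top (a point): centre of the yellow button's top face; moves with it (about 72 mm above the table when out, 64 mm when in; its black round housing, 46 mm across, ends at 62 mm)
- green (a joint): Green round spring stamp button, 30 mm across. 0 = up, 0.006 m = fully down (hard stop). The spring needs about 1.5 N to start and about 5 N fully down; let go, it comes back up.
- green_top (a point): centre of the green button's top face; moves with it (68 mm above the table when up, 62 mm down)
- green_base: black round housing of the green button, 46 mm across and 12 mm high, fixed on the console top, with the button in it; origin at the centre of its underside
- red (a joint): Red round spring stop button, 40 mm across, in a white housing 56 mm across; 0 = up, 0.006 m = fully down. Not to be pressed.
- red_top (a point): centre of the red button's top face (68 mm above the table)
- die: loose brass die block 22 x 30 mm, 24 mm high, standing on the console top in front of (-x of) the controls; origin at the centre of its underside, z up
- ink: loose amber glass ink jar with a black cap, 44 mm across, 60 mm high, on the table beyond (+x of) the console; origin at the centre of its underside, z up
- stamp: loose wooden hand stamp standing upright, 36 mm across its foot, 75 mm high, on the table off the console's +x +y corner; origin at the centre of its underside, z up
- notebook: loose brown leather notebook 100 x 140 mm, 18 mm thick, lying on the table on the console's +y side; origin at the centre of its underside, z up

How it is judged:
By the outcome, as a careful person would: the job done as asked, in the order asked, and still so for the second after the job is handed in, while the arm keeps its last pose, push and grip.
It also fails if it takes over 40 s, if anything falls off the work surface, if the arm or the gripper's body presses on something with over 40 N, if the wrist force passes 120 N, or if a joint passes its speed limit or range.

## Working session

There is one attempt and no reset: what is moved stays moved. The work goes in short steps, Python scripts to look and compute and a tool call to move; the robot and the scene stay as the last step left them, time stands still between calls to the robot, and variables do not carry over. Pictures are saved under pics/ and viewed, at most 10 in all, crops included, and the job is handed in when it is done.

Besides the shell and the picture viewer there is one more tool, called after "Emit:" as a command line: name --pt "numbers of a row" for each row, then --argument value for the rest. jog_arm: Moves the arm, as the interface text tells. Its arguments: {"type":"object","properties":{"plan":{"type":"array"},"squeeze":{"type":"number"}},"required":["plan"]}

```bash
mkdir -p pics
cat > h.py <<'E'
import numpy as np, cv2
from bench import status, camera, order
def shot(n):
    c=camera(n); np.savez(''+n+'.npz',**c); return c
def pt(c,u,v,z=None):
    """world point at pixel; z = known height, else uses depth"""
    T=np.array(c['world_from_camera']); r=np.array([(u-c['cx'])/c['fx'],(v-c['cy'])/c['fy'],1.])
    if z is None: d=np.median(c['z_map'][v-1:v+2,u-1:u+2])
    else: d=(z-T[2,3])/(T[:3,:3]@r)[2]
    return T[:3,:3]@(r*d)+T[:3,3]
E
python3 - <<'E'
from h import *
for n in('top','scene'):
    c=shot(n); cv2.imwrite(f'pics/{n}0.png',c['image'][...,::-1])
    print(n,c['fx'],c['cx'],c['cy'],np.round(c['world_from_camera'],3).tolist())
s=status.read_state(); print(s)
E
```

```text
top 420.7041154265806 314.57637614544205 200.61770401230092 [[0.019, -0.993, 0.119, 0.487], [-0.999, -0.024, -0.04, 0.156], [0.042, -0.118, -0.992, 0.857], [0.0, 0.0, 0.0, 1.0]]
scene 469.54295981266387 322.4757607375845 186.0432216773954 [[-0.404, 0.644, -0.65, 1.15], [0.915, 0.293, -0.279, 0.407], [0.01, -0.707, -0.707, 0.729], [0.0, 0.0, 0.0, 1.0]]
{'time': 0.1, 'joint_positions': array([-1.13658557,  0.33280739, -0.06475384,  1.4608464 ,  0.02158542,
        1.34987571, -0.08851252]), 'joint_vel': array([ 0.00059733, -0.00101253, -0.00134997, -0.00338369,  0.00211104,
       -0.00020186,  0.00014178]), 'joint_torque': array([ 8.54966675e-04, -6.24542356e+01,  2.42612913e-02, -3.90719533e+01,
       -6.14788989e-02,  3.65141965e-02,  4.58441434e-05]), 'ee_pos': array([0.27548905, 0.56060396, 0.19953966]), 'eef_rot': array([ 2.26398184e-01,  9.74034638e-01, -6.07441861e-04, -1.29379733e-04]), 'ft_force': array([-0.9105759 , -0.1493928 , -0.05463799]), 'torque': array([-0.04027915,  0.02373677, -0.00908818]), 'grip_force': 0.0, 'width': 0.08745581077028043}
```

View pics/top0.png

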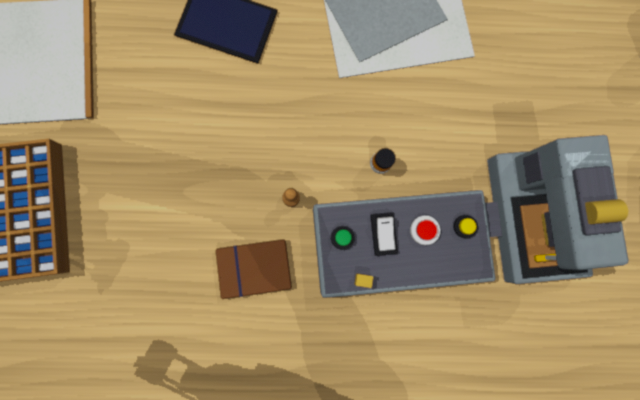

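View pics/scene0.png

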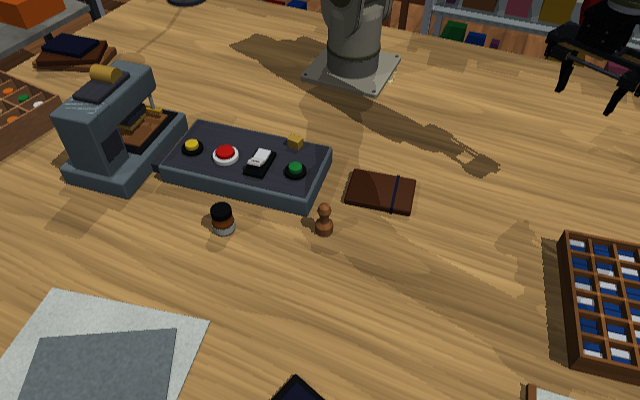

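The top view shows, from +y to -y, green (344,237), rocker (385,234), red (426,230) and yellow (467,227). The press is on the right, the die at (366,281), the ink at (385,158), the stamp at (291,197) and the notebook at (254,268). In the scene view the raised rocker half faces the ink, on +x.

Run:
```python
from h import *
T=dict(np.load('top.npz')); S=dict(np.load('scene.npz'))
roi={'top':(185,300,315,495),'scene':(115,215,160,335)}
for n,c in(('top',T),('scene',S)):
    a,b,l,r=roi[n]; hsv=cv2.cvtColor(c['image'],cv2.COLOR_RGB2HSV)
    for k,h0,h1,z in(('green',55,85,.068),('red',0,6,.068),('yellow',26,33,.072)):
        m=cv2.inRange(hsv,(h0,140,90),(h1,255,255)); q=np.zeros_like(m); q[a:b,l:r]=m[a:b,l:r]
        N,L,st,ce=cv2.connectedComponentsWithStats(q); i=1+np.argmax(st[1:,4]); u,v=ce[i]
        print(n,k,ce[i].round(1),st[i],pt(c,u,v,z).round(4),pt(c,int(u+.5),int(v+.5)).round(4))
I=np.hstack([cv2.resize(T['image'][195:300,310:500],None,fx=4,fy=4,interpolation=2)[:420,:]])
J=cv2.resize(S['image'][135:185,225:325],None,fx=7.6,fy=7.6,interpolation=2)[:170*2,:760]
o=np.vstack([I[:250],J]); cv2.imwrite('pics/c1.png',o[...,::-1])
```

```text
top green [342.8 237.3] [335 230  16  16 199] [0.5141 0.0704 0.068 ] [0.5144 0.0704 0.0711]
top red [426.4 229.6] [417 220  20  20 307] [ 0.5319 -0.0884  0.068 ] [ 0.5309 -0.0869  0.0702]
top yellow [467.5 225.9] [459 218  18  17 229] [ 0.5404 -0.1661  0.072 ] [ 0.5402 -0.1659  0.0701]
scene green [295. 166.] [289 162  13   9  90] [0.5124 0.0709 0.068 ] [0.5152 0.0723 0.0708]
scene red [225.  151.1] [216 145  18  14 192] [ 0.5324 -0.0864  0.068 ] [ 0.5339 -0.0851  0.07  ]
scene yellow [195.2 144.6] [193 142   5   5  10] [ 0.5444 -0.1533  0.072 ] [ 0.5438 -0.1546  0.07  ]
```

View pics/c1.png

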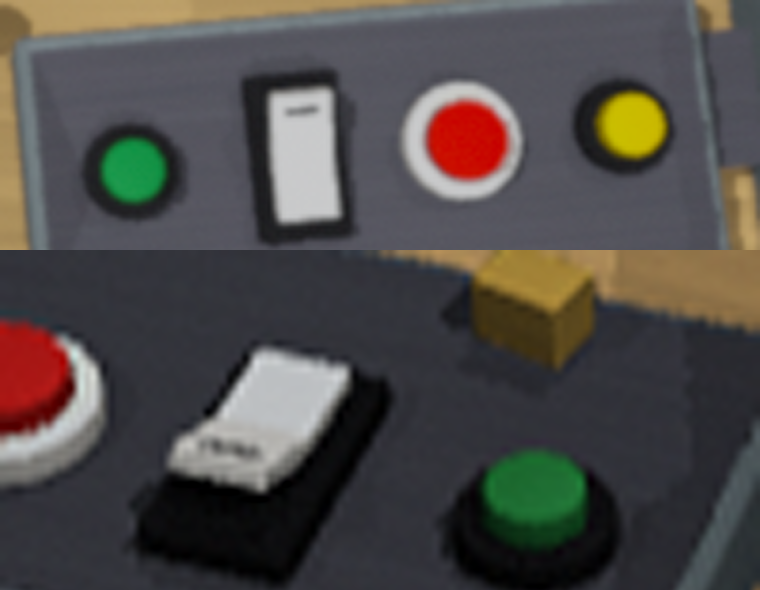

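Emit:
jog_arm --pt "0 0 1.0 -490 -390 50 -1" --pt "0 0 1.0 -490 -390 50 -1" --pt "0 0 1.0 -490 -390 50 -1" --pt "0 0 1.0 -490 -390 50 -1" --pt "0 0 1.0 -490 -390 50 -1" --pt "0 0 1.0 -490 -390 50 -1" --pt "0 0 1.0 -490 -390 50 -1" --pt "0 0 1.0 -490 -390 50 -1" --pt "0 0 1.0 -490 -390 50 -1" --pt "0 0 1.0 -490 -390 50 -1" --pt "0 0 1.0 -490 -390 50 -1" --pt "0 0 1.0 -490 -390 50 -1" --squeeze 20

```text
time: 1.3
ee_pos: [0.5317, 0.0184, 0.1523]
eef_rot: [0.666, 0.746, 0.0, -0.0]
ft_force: [1.5, 0.6, -0.2]
width: 0.0028
grip_force: 0.0
```

Emit:
jog_arm --pt "0 0 0 0 0 0 -1" --pt "0 0 0 0 0 0 -1" --pt "0 0 0 0 0 0 -1"

```text
time: 1.6
ee_pos: [0.531, 0.0215, 0.1522]
eef_rot: [0.665, 0.747, -0.0, -0.0]
ft_force: [1.8, 0.9, 0.2]
width: 0.0004
grip_force: 0.0
```

```bash
cat >> h.py <<'E'
from scipy.spatial.transform import Rotation as R
P={'rock':(.545,-.0067),'yellow':(.541,-.1672),'green':(.514,.0705),'red':(.5319,-.0882)}
def togo(k,z):
    s=status.read_state(); r=R.from_quat(s['eef_rot'])
    return (r.inv().apply(np.r_[P[k],z]-s['ee_pos'])*1e3).round(1), s['ee_pos'].round(4), r.as_matrix().round(3).tolist(), s['ft_force'].round(2)
E
python3 - <<'E'
from h import *
print(togo('rock',.1))
s=status.read_state()
w=camera('wrist'); cv2.imwrite('pics/w1.png',w['image'][...,::-1]); print(w['fx'],w['cx'],w['cy'],np.round(w['mount'],3).tolist())
M=np.array(w['mount']); r=R.from_quat(s['eef_rot'])
for k,z in(('rock',.079),('yellow',.072),('green',.068),('red',.068)):
    p=M[:3,:3].T@(r.inv().apply(np.r_[P[k],z]-s['ee_pos'])-M[:3,3]); t=np.arctan2(np.hypot(*p[:2]),p[2]); d=p[:2]/np.hypot(*p[:2])
    print(k,w['cx']+w['fx']*t*d[0],w['cy']+w['fy']*t*d[1])
E
```

```text
(array([-29.7,  10.7,  52.2]), array([0.531 , 0.0215, 0.1522]), [[-0.115, 0.993, -0.001], [0.993, 0.115, 0.001], [0.001, -0.001, -1.0]], array([1.79, 0.94, 0.24]))
309.70691628693146 320.44065779157296 202.39092152765886 [[0.001, -0.952, -0.305, 0.083], [1.0, 0.0, 0.001, -0.001], [-0.001, -0.305, 0.952, -0.185], [0.0, 0.0, 0.0, 1.0]]
rock 332.61805428994364 233.23818720711745
yellow 310.6630257969102 352.8807860384653
green 308.0872940156733 143.02652379501058
red 309.60201682079975 297.8187988436815
```

View pics/w1.png

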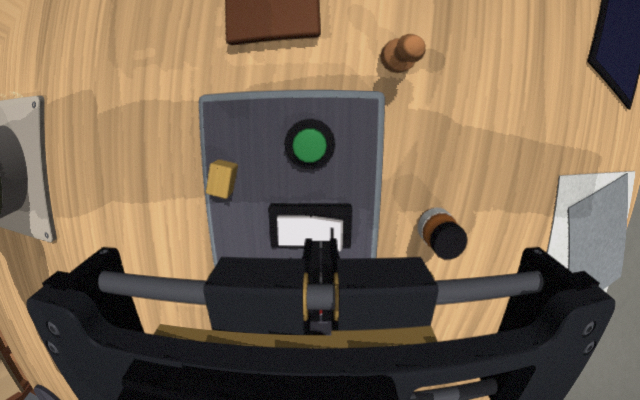

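The wrist view shows green at (309,146), predicted at (308,143), and the rocker's raised end near (342,233). That agrees with my positions to about 2 mm.

Emit:
jog_arm --pt "0 0 0 -30 11 20 -1" --pt "0 0 0 -30 11 45 -1" --pt "0 0 0 -30 11 55 -1" --pt "0 0 0 -30 11 58 -1" --pt "0 0 0 -30 11 58 -1"

```text
time: 2.15
ee_pos: [0.5456, -0.007, 0.0948]
eef_rot: [0.665, 0.747, 0.0, -0.0]
ft_force: [-0.2, 0.0, 0.8]
width: 0.0002
grip_force: 0.0
```

Emit:
jog_arm --pt "0 0 0 0 0 4 -1" --pt "0 0 0 0 0 8 -1" --pt "0 0 0 0 0 11 -1" --pt "0 0 0 0 0 14 -1" --pt "0 0 0 0 0 17 -1" --pt "0 0 0 0 0 20 -1" --pt "0 0 0 0 0 22 -1" --pt "0 0 0 0 0 23 -1" --pt "0 0 0 0 0 24 -1" --pt "0 0 0 0 0 24 -1"

```text
time: 3.15
ee_pos: [0.5457, -0.0083, 0.0704]
eef_rot: [0.666, 0.746, 0.0, -0.0]
ft_force: [-0.2, -0.7, -0.5]
width: 0.0003
grip_force: 0.0
```

Emit:
jog_arm --pt "0 0 0 0 0 1 -1" --pt "0 0 0 0 0 1 -1" --pt "0 0 0 0 0 2 -1" --pt "0 0 0 0 0 2 -1"

```text
time: 3.55
ee_pos: [0.5456, -0.0083, 0.0684]
eef_rot: [0.666, 0.746, -0.0, -0.0]
ft_force: [0.3, 0.4, 0.3]
width: 0.0004
grip_force: 0.0
```

Run:
```python
from h import *
w=shot('wrist')['image'][180:300,240:400]; s=shot('scene')['image'][110:200,200:320]
a=cv2.resize(w,(640,480),interpolation=2)[:290]; b=cv2.resize(s,None,fx=5.333,fy=5.333,interpolation=2)[:300,:640]
cv2.imwrite('pics/w2.png',np.vstack([a,b])[...,::-1])
```

```text
(no output)
```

View pics/w2.png

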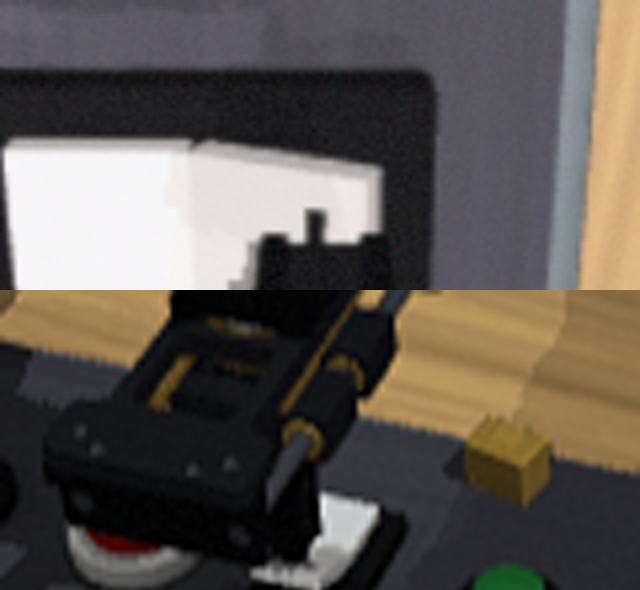

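The picture shows the fingertip over the +x half, but it is unclear whether that half is fully level. I'll push on by feel.

Emit:
jog_arm --pt "0 0 0 0 0 1 -1" --pt "0 0 0 0 0 1 -1" --pt "0 0 0 0 0 2 -1" --pt "0 0 0 0 0 2 -1"

```text
time: 4.05
ee_pos: [0.5456, -0.0083, 0.0663]
eef_rot: [0.666, 0.746, -0.0, -0.0]
ft_force: [0.6, 0.7, 0.1]
width: 0.0001
grip_force: 0.0
```

Run:
```python
from h import *
s=status.read_state(); w=shot('wrist'); M=np.array(w['mount']); r=R.from_quat(s['eef_rot'])
def wp(u,v):
    d=w['z_map'][v,u]; x,y=u-w['cx'],v-w['cy']; h=np.hypot(x,y); t=h/w['fx']
    p=np.array([x/h*np.tan(t),y/h*np.tan(t),1])*d
    return r.apply(M[:3,:3]@p+M[:3,3])+s['ee_pos']
for u in range(240,350,5):
    q=np.array([wp(u,v) for v in(222,223,224,225)]); print(u,w['image'][223,u],np.median(q,0).round(4))
```

```text
240 [158 156 159] [ 0.4918 -0.0055  0.0672]
245 [248 247 249] [ 0.4961 -0.0032  0.0718]
250 [249 247 248] [ 0.4995 -0.0026  0.0721]
255 [248 247 248] [ 0.5027 -0.002   0.0722]
260 [249 248 249] [ 0.5059 -0.0016  0.072 ]
265 [248 247 249] [ 0.5091 -0.0016  0.0713]
270 [248 247 249] [ 0.5123 -0.001   0.0714]
275 [248 247 249] [ 5.155e-01 -5.000e-04  7.200e-02]
280 [241 237 235] [ 5.187e-01 -2.000e-04  7.210e-02]
285 [241 236 235] [5.218e-01 3.000e-04 7.220e-02]
290 [229 224 223] [0.5251 0.0012 0.0731]
295 [230 224 223] [0.5282 0.002  0.0743]
300 [228 223 221] [0.5313 0.0027 0.0753]
305 [228 224 221] [0.5343 0.0037 0.0771]
310 [218 211 207] [0.5373 0.0048 0.0781]
315 [202 196 193] [0.5403 0.0053 0.0792]
320 [181 177 172] [0.5433 0.0056 0.0791]
325 [180 173 172] [0.5462 0.0061 0.0792]
330 [170 164 163] [0.5493 0.006  0.0786]
335 [91 87 86] [0.553  0.0036 0.0714]
340 [36 33 36] [0.557  0.0008 0.0633]
345 [30 30 33] [0.5603 0.0011 0.0631]
```

```bash
cat > wv.py <<'E'
from h import *
s=status.read_state(); w=shot('wrist'); M=np.array(w['mount']); r=R.from_quat(s['eef_rot'])
def wp(u,v):
    d=w['z_map'][v,u]; x,y=u-w['cx'],v-w['cy']; h=np.hypot(x,y); t=h/w['fx']
    p=np.array([x/h*np.tan(t),y/h*np.tan(t),1])*d
    return r.apply(M[:3,:3]@p+M[:3,3])+s['ee_pos']
E
python3 - <<'E'
from wv import *
p=M[:3,:3].T@(-M[:3,3]); t=np.arctan2(np.hypot(*p[:2]),p[2]); d=p[:2]/np.hypot(*p[:2]); print('tcp px',w['cx']+w['fx']*t*d[0],w['cy']+w['fy']*t*d[1])
for v in range(226,270,3): print(v,[ (u,wp(u,v).round(3).tolist()) for u in(312,320,330)])
S=shot('scene')
cv2.imwrite('pics/s3.png',np.vstack([cv2.resize(S['image'][120:180,220:300],(640,480),interpolation=0)[...,::-1]])[:420])
for v in range(148,172,2): print(v,[(u,pt(S,u,v).round(3).tolist()) for u in(250,254,258)])
E
```

```text
tcp px 321.13395992102244 236.1730216015063
226 [(312, [0.539, 0.004, 0.08]), (320, [0.543, 0.004, 0.08]), (330, [0.549, 0.006, 0.084])]
229 [(312, [0.539, 0.002, 0.08]), (320, [0.544, 0.003, 0.081]), (330, [0.549, 0.004, 0.083])]
232 [(312, [0.539, -0.001, 0.079]), (320, [0.544, 0.001, 0.081]), (330, [0.55, 0.003, 0.083])]
235 [(312, [0.539, -0.003, 0.079]), (320, [0.544, -0.001, 0.081]), (330, [0.55, 0.001, 0.084])]
238 [(312, [0.54, -0.004, 0.08]), (320, [0.544, -0.003, 0.082]), (330, [0.55, -0.001, 0.084])]
241 [(312, [0.54, -0.001, 0.091]), (320, [0.544, -0.001, 0.09]), (330, [0.549, 0.001, 0.094])]
244 [(312, [0.54, -0.001, 0.095]), (320, [0.544, -0.001, 0.094]), (330, [0.549, 0.002, 0.098])]
247 [(312, [0.54, -0.001, 0.099]), (320, [0.544, -0.001, 0.098]), (330, [0.55, -0.0, 0.098])]
250 [(312, [0.54, -0.001, 0.103]), (320, [0.544, -0.001, 0.102]), (330, [0.549, 0.0, 0.103])]
253 [(312, [0.54, -0.001, 0.106]), (320, [0.544, -0.001, 0.105]), (330, [0.549, 0.0, 0.106])]
256 [(312, [0.54, -0.001, 0.109]), (320, [0.544, -0.0, 0.11]), (330, [0.549, 0.0, 0.109])]
259 [(312, [0.54, -
[... 790 characters left out ...]
]), (258, [0.541, 0.002, 0.093])]
158 [(250, [0.623, 0.039, 0.167]), (254, [0.554, 0.0, 0.097]), (258, [0.541, 0.001, 0.088])]
160 [(250, [0.623, 0.038, 0.163]), (254, [0.553, -0.001, 0.091]), (258, [0.536, -0.003, 0.077])]
162 [(250, [0.625, 0.039, 0.159]), (254, [0.55, -0.004, 0.082]), (258, [0.545, 0.003, 0.081])]
164 [(250, [0.554, -0.012, 0.077]), (254, [0.553, -0.003, 0.079]), (258, [0.55, 0.005, 0.08])]
166 [(250, [0.544, -0.019, 0.061]), (254, [0.543, -0.01, 0.063]), (258, [0.551, 0.006, 0.076])]
168 [(250, [0.55, -0.015, 0.061]), (254, [0.546, -0.008, 0.061]), (258, [0.543, -0.0, 0.06])]
170 [(250, [0.555, -0.012, 0.061]), (254, [0.552, -0.005, 0.061]), (258, [0.549, 0.003, 0.061])]
```

View pics/s3.png

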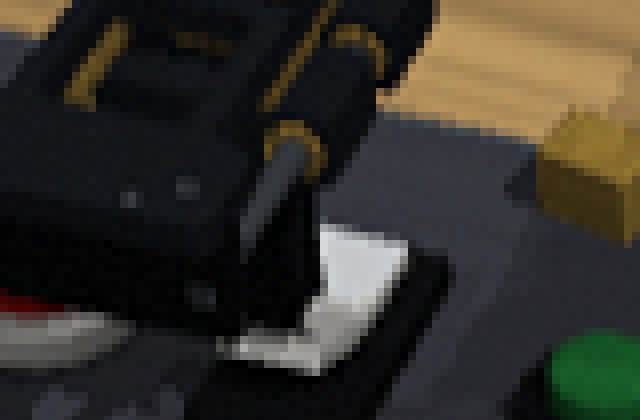

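The depth maps show that the shut fingertips end about 16 mm short of the reported TCP, so the tip is only now reaching the rocker. I'll keep going down.

Emit:
jog_arm --pt "0 0 0 0 0 1 -1" --pt "0 0 0 0 0 2 -1" --pt "0 0 0 0 0 3 -1" --pt "0 0 0 0 0 4 -1" --pt "0 0 0 0 0 4 -1"

```text
time: 4.7
ee_pos: [0.5456, -0.0083, 0.0623]
eef_rot: [0.666, 0.746, -0.0, -0.0]
ft_force: [0.8, -0.1, 0.2]
width: 0.0002
grip_force: 0.0
```

Emit:
jog_arm --pt "0 0 0 0 0 1 -1" --pt "0 0 0 0 0 2 -1" --pt "0 0 0 0 0 3 -1" --pt "0 0 0 0 0 4 -1" --pt "0 0 0 0 0 4 -1"

```text
time: 5.2
ee_pos: [0.5462, -0.0082, 0.0587]
eef_rot: [0.666, 0.746, 0.0, 0.0]
ft_force: [2.2, -0.6, 1.5]
width: 0.0005
grip_force: 1.0
```

Emit:
jog_arm --pt "0 0 0 0 0 1 -1" --pt "0 0 0 0 0 2 -1" --pt "0 0 0 0 0 3 -1" --pt "0 0 0 0 0 4 -1" --pt "0 0 0 0 0 5 -1" --pt "0 0 0 0 0 5 -1"

```text
time: 5.8
ee_pos: [0.5449, -0.0084, 0.0529]
eef_rot: [0.666, 0.746, -0.001, -0.001]
ft_force: [0.8, 0.1, 1.5]
width: 0.0007
grip_force: 0.6
```

Emit:
jog_arm --pt "0 0 0 0 0 1 -1" --pt "0 0 0 0 0 2 -1" --pt "0 0 0 0 0 2 -1"

```text
time: 6.1
ee_pos: [0.5452, -0.0083, 0.0511]
eef_rot: [0.666, 0.746, -0.0, -0.0]
ft_force: [0.9, -0.9, -0.1]
width: 0.0006
grip_force: 0.3
```

Emit:
jog_arm --pt "0 0 0 0 0 1 -1" --pt "0 0 0 0 0 2 -1" --pt "0 0 0 0 0 2 -1"

```text
time: 6.4
ee_pos: [0.5455, -0.0083, 0.0493]
eef_rot: [0.666, 0.746, -0.0, -0.0]
ft_force: [-0.6, 0.7, -0.6]
width: 0.0005
grip_force: 0.0
```

Run:
```python
from wv import *
print(s['ft_force'],s['ee_pos'])
for u in range(245,345,6):
    print(u,np.median([wp(u,v) for v in(222,223,224,225)],0).round(4))
print([(v,wp(314,v)[2].round(4)) for v in range(228,262,3)])
```

```text
[-0.62038007  0.74462877 -0.56921018] [ 0.54549048 -0.00832009  0.04927749]
245 [4.977e-01 3.000e-04 6.260e-02]
251 [0.5015 0.0007 0.0628]
257 [0.5053 0.0014 0.063 ]
263 [0.5089 0.0017 0.0627]
269 [0.5127 0.0023 0.063 ]
275 [0.5162 0.0025 0.0623]
281 [0.5199 0.0032 0.0632]
287 [0.5235 0.0037 0.0628]
293 [0.5271 0.0044 0.0632]
299 [0.5307 0.0049 0.0636]
305 [0.5342 0.0048 0.0635]
311 [0.5378 0.005  0.0627]
317 [0.5414 0.0056 0.0625]
323 [0.5449 0.0061 0.0626]
329 [0.5485 0.0064 0.0627]
335 [0.552  0.0071 0.0629]
341 [0.5556 0.0073 0.0631]
[(228, np.float64(0.0707)), (231, np.float64(0.0718)), (234, np.float64(0.072)), (237, np.float64(0.0712)), (240, np.float64(0.0728)), (243, np.float64(0.0767)), (246, np.float64(0.0803)), (249, np.float64(0.0841)), (252, np.float64(0.0877)), (255, np.float64(0.0913)), (258, np.float64(0.0955)), (261, np.float64(0.0982))]
```

Emit:
jog_arm --pt "0 0 0 0 0 1 -1" --pt "0 0 0 0 0 2 -1" --pt "0 0 0 0 0 2 -1"

```text
time: 6.75
ee_pos: [0.5458, -0.0082, 0.049]
eef_rot: [0.666, 0.746, 0.0, -0.0]
ft_force: [-8.9, 0.6, 20.6]
width: 0.0005
grip_force: 10.1
```

Run:
```python
from wv import *
print(s['ft_force'],s['ee_pos'])
for v in (232,): 
  for u in range(245,345,4): print(u,np.median([wp(u,x) for x in(v-1,v,v+1)],0).round(4))
```

```text
[-8.89377297  0.62279989 20.64183882] [ 0.5458318  -0.00824654  0.0490016 ]
245 [0.5012 0.0009 0.0761]
249 [0.5038 0.0013 0.0773]
253 [0.5058 0.0013 0.0759]
257 [0.5081 0.0015 0.0753]
261 [0.5104 0.0018 0.0754]
265 [0.5128 0.0021 0.0763]
269 [0.5149 0.0022 0.075 ]
273 [0.5171 0.0021 0.074 ]
277 [0.5193 0.002  0.0731]
281 [0.5215 0.0023 0.0726]
285 [0.5237 0.002  0.0719]
289 [0.5261 0.0029 0.0721]
293 [0.5283 0.0024 0.0723]
297 [0.5306 0.0028 0.0717]
301 [0.5329 0.0032 0.0721]
305 [0.5351 0.0039 0.0716]
309 [0.5374 0.0041 0.0729]
313 [0.5397 0.0042 0.0721]
317 [0.5419 0.0042 0.0727]
321 [0.5442 0.0044 0.0718]
325 [0.5465 0.0048 0.0723]
329 [0.5487 0.005  0.0721]
333 [0.5511 0.0049 0.0718]
337 [0.5542 0.0018 0.0625]
341 [0.5566 0.0021 0.0629]
```

The rocker hit its hard stop at 20 N, and the depth map shows the +x half level at 72 mm. The tip offset comes out at 22 mm. Next is yellow: I'll lift, cross at height, then come down.

Emit:
jog_arm --pt "0 0 0 0 0 -30 -1" --pt "0 0 0 0 0 -60 -1" --pt "0 0 0 -40 -6 -60 -1" --pt "0 0 0 -80 -12 -60 -1" --pt "0 0 0 -120 -18 -60 -1" --pt "0 0 0 -157 -23 -60 -1" --pt "0 0 0 -157 -23 -60 -1" --pt "0 0 0 -157 -23 -35 -1" --pt "0 0 0 -157 -23 -18 -1" --pt "0 0 0 -157 -23 -13 -1" --pt "0 0 0 -157 -23 -13 -1"

```text
time: 7.9
ee_pos: [0.5404, -0.1664, 0.06]
eef_rot: [0.666, 0.746, -0.0, -0.001]
ft_force: [-0.4, 0.0, 0.3]
width: 0.0001
grip_force: 0.0
```

Run:
```python
from wv import *
print(togo('yellow',.05))
cv2.imwrite('pics/w4.png',cv2.resize(w['image'][100:300,200:440],None,fx=3,fy=3,interpolation=2)[...,::-1])
```

```text
(array([-0.6, -0. , 10.8]), array([ 0.5409, -0.1666,  0.0608]), [[-0.114, 0.993, 0.0], [0.993, 0.114, 0.0], [0.0, 0.0, -1.0]], array([0.89, 0.  , 0.94]))
```

View pics/w4.png

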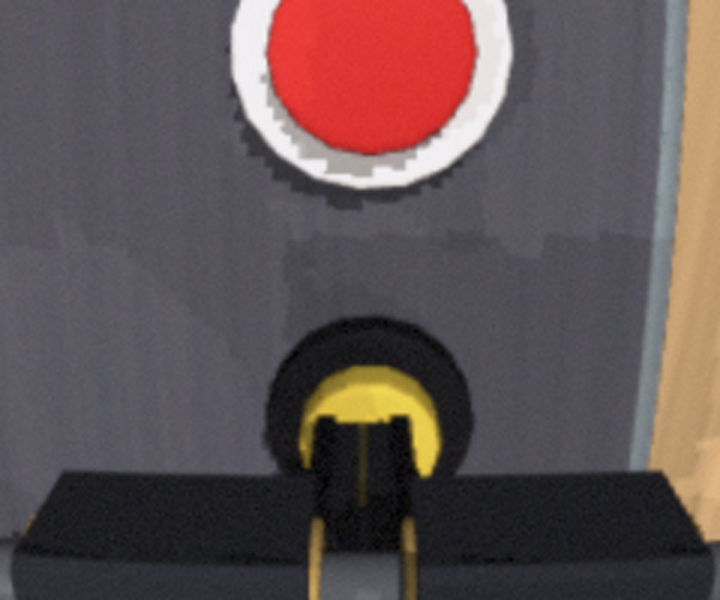

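The fingers stand centred over the yellow button (tip about (362,425) in the crop, button about (370,430)). Red is well clear.

Emit:
jog_arm --pt "0 0 0 0 0 4 -1" --pt "0 0 0 0 0 8 -1" --pt "0 0 0 0 0 10 -1" --pt "0 0 0 0 0 12 -1" --pt "0 0 0 0 0 14 -1" --pt "0 0 0 0 0 16 -1" --pt "0 0 0 0 0 17 -1" --pt "0 0 0 0 0 18 -1" --pt "0 0 0 0 0 18 -1"

```text
time: 8.85
ee_pos: [0.5408, -0.1669, 0.0424]
eef_rot: [0.666, 0.746, 0.0, 0.0]
ft_force: [0.5, 0.7, -0.3]
width: 0.0005
grip_force: 0.0
```

Emit:
jog_arm --pt "0 0 0 0 0 1 -1" --pt "0 0 0 0 0 1 -1"

```text
time: 9.05
ee_pos: [0.5408, -0.1669, 0.042]
eef_rot: [0.666, 0.746, 0.0, -0.0]
ft_force: [-3.1, 2.5, 9.2]
width: 0.0007
grip_force: 4.2
```

Contact with the stop is starting, so I'll go one more millimetre to seat it.

Emit:
jog_arm --pt "0 0 0 0 0 1 -1" --pt "0 0 0 0 0 1 -1" --pt "0 0 0 0 0 1 -1"

```text
time: 9.35
ee_pos: [0.5408, -0.1669, 0.0418]
eef_rot: [0.666, 0.746, 0.0, -0.0]
ft_force: [-6.9, 3.0, 17.5]
width: 0.0006
grip_force: 8.9
```

Yellow is fully in: the stop came at ee z 0.042, as predicted. On to green.

Emit:
jog_arm --pt "0 0 0 0 0 -30 -1" --pt "0 0 0 0 0 -60 -1" --pt "0 0 0 45 0 -60 -1" --pt "0 0 0 90 0 -60 -1" --pt "0 0 0 135 0 -60 -1" --pt "0 0 0 180 0 -60 -1" --pt "0 0 0 220 0 -60 -1" --pt "0 0 0 239 0 -60 -1" --pt "0 0 0 239 0 -60 -1" --pt "0 0 0 239 0 -35 -1" --pt "0 0 0 239 0 -18 -1" --pt "0 0 0 239 0 -15 -1"

```text
time: 10.55
ee_pos: [0.5123, 0.069, 0.0537]
eef_rot: [0.666, 0.746, -0.002, -0.001]
ft_force: [-0.4, 0.1, -0.3]
width: 0.0004
grip_force: 0.0
```

Run:
```python
from wv import *
print(togo('green',.046))
T=shot('top')
a=cv2.resize(w['image'][100:300,200:440],(480,400),interpolation=2)
b=cv2.resize(T['image'][190:300,310:500],(480,278),interpolation=2)[:200]
cv2.imwrite('pics/w5.png',np.vstack([a,b])[...,::-1])
```

```text
(array([1.2, 1.4, 8.4]), array([0.5128, 0.0692, 0.0544]), [[-0.112, 0.994, -0.002], [0.994, 0.112, -0.001], [-0.001, -0.002, -1.0]], array([-0.05, -0.74, -0.12]))
```

View pics/w5.png

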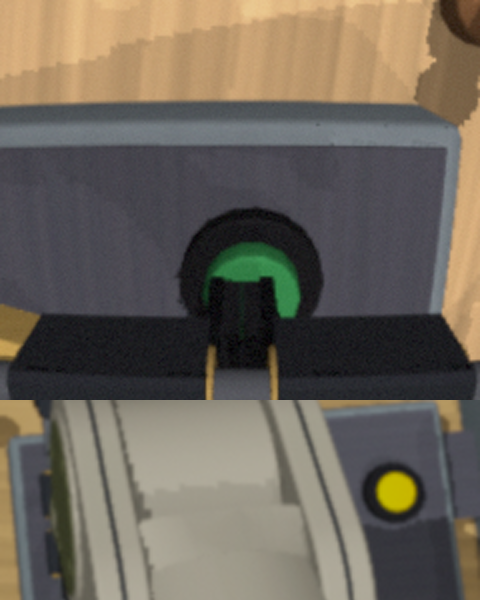

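The fingers sit over green, about 2 mm short in tool y. I'll correct that while pressing.

Emit:
jog_arm --pt "0 0 0 1 2 3 -1" --pt "0 0 0 1 2 6 -1" --pt "0 0 0 1 2 8 -1" --pt "0 0 0 1 2 10 -1" --pt "0 0 0 1 2 12 -1" --pt "0 0 0 1 2 14 -1" --pt "0 0 0 1 2 15 -1" --pt "0 0 0 1 2 15 -1" --pt "0 0 0 1 2 15 -1"

```text
time: 11.55
ee_pos: [0.5164, 0.072, 0.0435]
eef_rot: [0.666, 0.746, 0.001, -0.0]
ft_force: [-12.5, -2.1, 37.8]
width: 0.0005
grip_force: 19.0
```

Emit:
jog_arm --pt "0 0 0 0 0 1 -1" --pt "0 0 0 0 0 1 -1" --pt "0 0 0 0 0 1 -1"

```text
time: 11.85
ee_pos: [0.5165, 0.072, 0.0433]
eef_rot: [0.666, 0.746, 0.001, -0.0]
ft_force: [-16.7, -3.2, 48.1]
width: 0.0002
grip_force: 24.2
```

That is more force than expected, and the stop came 3 mm early, so I'll ease off and look.

Emit:
jog_arm --pt "0 0 0 0 0 -3.5 -1" --pt "0 0 0 0 0 -3.5 -1"

```text
time: 12.05
ee_pos: [0.5162, 0.0719, 0.0441]
eef_rot: [0.666, 0.746, 0.001, 0.0]
ft_force: [0.5, -1.0, 7.3]
width: 0.0004
grip_force: 4.2
```

Run:
```python
from wv import *
print(s['ee_pos'],s['ft_force'],s['torque'])
for v in range(200,246,3): print(v,[(w['image'][v,u].tolist(),wp(u,v).round(4).tolist()) for u in(322,343)])
S=shot('scene')
a=cv2.resize(w['image'][180:270,260:400],(700,450),interpolation=2)[:300]
b=cv2.resize(S['image'][120:195,255:345],None,fx=7.78,fy=7.78,interpolation=2)[150:440,:700]
cv2.imwrite('pics/w6.png',np.vstack([a,b])[...,::-1])
```

```text
[0.51619851 0.07189391 0.04413288] [ 0.53551795 -1.00966745  7.25419375] [-0.1147264  -0.2158995  -0.02349012]
200 [([77, 75, 83], [0.5135, 0.0991, 0.0523]), ([79, 76, 84], [0.526, 0.1006, 0.0527])]
203 [([75, 74, 81], [0.5138, 0.0969, 0.0513]), ([77, 74, 84], [0.5263, 0.0987, 0.0525])]
206 [([73, 69, 77], [0.5139, 0.0955, 0.0528]), ([77, 74, 83], [0.5265, 0.097, 0.0531])]
209 [([72, 71, 80], [0.5142, 0.0934, 0.0522]), ([74, 73, 80], [0.5269, 0.0947, 0.0518])]
212 [([50, 49, 54], [0.5144, 0.0914, 0.0522]), ([76, 72, 83], [0.5271, 0.0929, 0.0523])]
215 [([22, 21, 23], [0.5143, 0.0921, 0.0591]), ([77, 75, 82], [0.5274, 0.091, 0.0522])]
218 [([26, 23, 20], [0.5144, 0.0912, 0.0618]), ([72, 72, 79], [0.5276, 0.0891, 0.0523])]
221 [([22, 21, 25], [0.5146, 0.0893, 0.0618]), ([31, 33, 38], [0.5276, 0.088, 0.0546])]
224 [([24, 22, 27], [0.5148, 0.0877, 0.0624]), ([10, 7, 12], [0.5274, 0.0876, 0.0587])]
227 [([28, 26, 27], [0.515, 0.0858, 0.0624]), ([25, 24, 28], [0.5273, 0.0869, 0.0618])]
230 [([27, 37, 33], [0.5152, 0.0843, 0.0632]), ([23, 22, 28], [0.5273, 0.0856, 0.0632])]
233 [([42, 103, 58], [0.5152, 0.0834, 0.0657]), ([24, 22, 25], [0.5276, 0.0839, 0.0635])]
236 [([59, 138, 79], [0.5154, 0.0822, 0.0672]), ([25, 24, 24], [0.5279, 0.0817, 0.0629])]
239 [([51, 126, 70], [0.5156, 0.0804, 0.0673]), ([26, 28, 30], [0.5283, 0.0796, 0.0625])]
242 [([27, 35, 30], [0.5156, 0.0798, 0.0701]), ([30, 30, 30], [0.5285, 0.0779, 0.0631])]
245 [([27, 31, 31], [0.5156, 0.08, 0.0745]), ([30, 33, 30], [0.5288, 0.0758, 0.0628])]
```

View pics/w6.png

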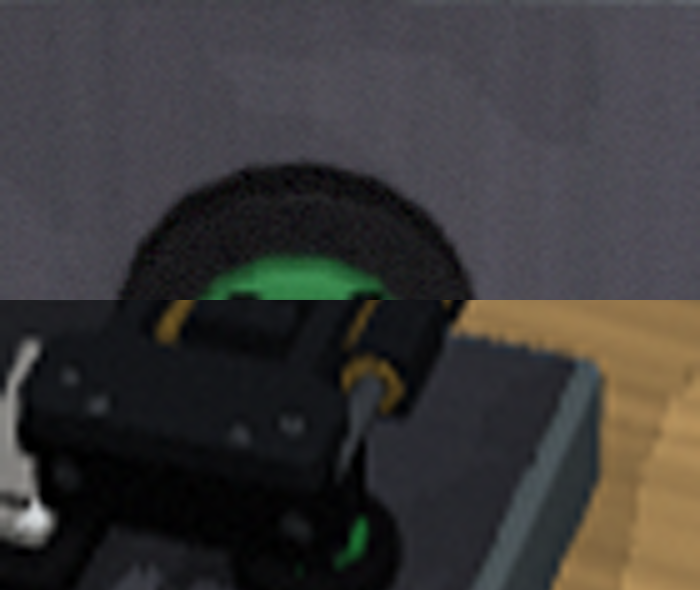

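Run:
```python
from wv import *
T=dict(np.load('top.npz'));T0=T
S=dict(np.load('scene.npz'))
tl=lambda p:(r.inv().apply(p-s['ee_pos'])*1e3).round(0)
c=camera('top')  # now (arm in view)
for k,u,v,z in(('die',366,281,.074),('stamp',291,197,.07),('ink',385,158,.06)):
    p=pt(c,u,v,z); print(k,p.round(3),'tool',tl(p))
# gripper cloud from wrist: lowest points, in tool coordinates
L=[]
for v in range(236,400,3):
    for u in range(20,620,4):
        if w['z_map'][v,u]>0: L.append(np.r_[tl(wp(u,v)),u,v])
L=np.array(L); 
for a in range(-120,121,15):
    q=L[(abs(L[:,1]-a)<7.5)&(abs(L[:,0])<45)&(L[:,2]<-22.5)]
    if len(q): i=q[:,2].argmax(); print(a,'lowest',q[i],'world z',(s['ee_pos'][2]*1e3-q[i,2]).round(0))
print((L[(L[:,2]>-30)])[:5])
```

```text
die [0.434 0.027 0.074] tool [-35. -86. -30.]
stamp [0.587 0.169 0.07 ] tool [ 89.  82. -26.]
ink [ 0.67  -0.011  0.06 ] tool [-100.  143.  -16.]
-90 lowest [-17. -89. -24. 184. 272.] world z 68.0
-75 lowest [-19. -81. -23. 196. 275.] world z 67.0
-60 lowest [  31.  -63. -105.  140.  275.] world z 149.0
-45 lowest [  31.  -48. -105.  176.  278.] world z 149.0
-30 lowest [ 36. -32. -98. 224. 257.] world z 142.0
-15 lowest [ -2. -13. -23. 300. 254.] world z 67.0
0 lowest [ 10.   2. -23. 324. 236.] world z 67.0
15 lowest [  1.  11. -23. 340. 251.] world z 67.0
30 lowest [ 36.  23. -98. 392. 257.] world z 142.0
45 lowest [ -28.   47. -105.  432.  389.] world z 149.0
60 lowest [  31.   59. -105.  496.  275.] world z 149.0
75 lowest [ 34.  79. -94. 524. 251.] world z 138.0
90 lowest [ 36.  83. -96. 536. 248.] world z 140.0
[[ -35. -372.   43.   20.  236.]
 [ -34. -362.   44.   24.  236.]
 [ -33. -350.   42.   28.  236.]
 [ -33. -342.   43.   32.  236.]
 [ -32. -332.   43.   36.  236.]]
```

Emit:
jog_arm --pt "0 0 0 -1 -2 -6 -1" --pt "0 0 0 -1 -2 -6 -1" --pt "0 0 0 -1 -2 -6 -1"

```text
time: 12.55
ee_pos: [0.5135, 0.0705, 0.0489]
eef_rot: [0.666, 0.746, 0.0, -0.0]
ft_force: [1.3, 0.3, 1.9]
width: 0.0006
grip_force: 0.8
```

Run:
```python
from wv import *
print(s['joint_positions'].round(3),s['ee_pos'],s['ft_force'],s['torque'])
for v in range(222,242,3): print(v,[(w['image'][v,u].tolist(),wp(u,v).round(4).tolist()) for u in(322,)])
T=shot('top'); S=shot('scene')
cv2.imwrite('pics/p7.png',np.vstack([cv2.resize(T['image'][120:300,480:640],(400,450),interpolation=2)[:290],cv2.resize(S['image'][55:195,45:245],None,fx=2,fy=2,interpolation=2)])[...,::-1])
```

```text
[-0.604  0.252  0.427  1.933 -0.124  0.982 -0.005] [0.51346506 0.07053435 0.04890506] [1.26530497 0.33005954 1.92378181] [-0.1117862  -0.21920116 -0.01502275]
222 [([20, 20, 27], [0.5122, 0.0857, 0.0622])]
225 [([27, 31, 29], [0.5124, 0.0836, 0.0619])]
228 [([34, 86, 49], [0.5124, 0.0837, 0.0668])]
231 [([40, 99, 56], [0.5125, 0.083, 0.0695])]
234 [([60, 137, 79], [0.5126, 0.0816, 0.0707])]
237 [([51, 127, 71], [0.5128, 0.0803, 0.072])]
240 [([38, 92, 53], [0.5129, 0.0789, 0.0731])]
```

Emit:
jog_arm --pt "0 0 0 0 0 4 -1" --pt "0 0 0 0 0 4 -1" --pt "0 0 0 0 0 4 -1"

```text
time: 13.0
ee_pos: [0.5135, 0.0705, 0.0449]
eef_rot: [0.666, 0.746, -0.0, -0.0]
ft_force: [-0.0, -0.1, 4.3]
width: 0.0006
grip_force: 2.0
```

```bash
python3 -c "
from h import *
s=status.read_state();print(s['ee_pos'],s['ft_force'],s['torque'])"
```

```text
[0.5134744  0.07052227 0.04487374] [-0.02307323 -0.06128585  4.30233055] [-0.16906871 -0.0008287  -0.00349273]
```

Emit:
jog_arm --pt "0 0 0 0 0 2 -1" --pt "0 0 0 0 0 2 -1" --pt "0 0 0 0 0 2 -1"

```text
time: 13.3
ee_pos: [0.5136, 0.0706, 0.044]
eef_rot: [0.666, 0.746, 0.0, -0.0]
ft_force: [-4.9, -0.6, 17.3]
width: 0.0006
grip_force: 8.5
```

```bash
python3 -c "
from h import *
s=status.read_state();print(s['ee_pos'],s['ft_force'],s['torque'])"
```

```text
[0.51357665 0.07055866 0.04395726] [-4.86629572 -0.62776173 17.33378559] [-0.29528469  1.32344308 -0.03269131]
```

View pics/p7.png

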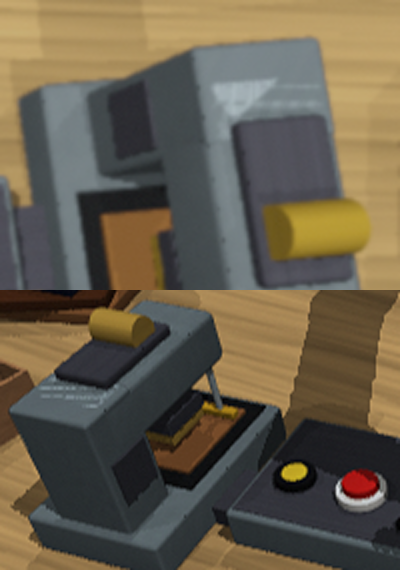

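I've used all ten pictures, so from here I check with numbers. Green's force profile (1.9 N, then 4.3 N over 4 mm, then a hard stop) looks like full travel. I'll confirm both buttons from the depth maps and the press-head motion.

```bash
cp scene.npz sceneP.npz
python3 - <<'E'
import numpy as np
from h import *
P=dict(np.load('sceneP.npz')); C=[camera('scene') for _ in range(4)]; TT=[camera('top') for _ in range(4)]; S=C[0]; T=TT[0]
for c in (S,T): pass
S['z_map']=np.median([c['z_map'] for c in C],0); T['z_map']=np.median([c['z_map'] for c in TT],0)
def zmed(c,lo,hi,roi):
    a,b,l,r=roi; hsv=cv2.cvtColor(c['image'],cv2.COLOR_RGB2HSV); m=np.zeros((400,640),np.uint8); m[a:b,l:r]=cv2.inRange(hsv,lo,hi)[a:b,l:r]
    m=cv2.erode(m,np.ones((3,3))); v,u=np.nonzero(m); q=np.array([pt(c,x,y) for x,y in zip(u,v)]); return len(u),np.median(q,0).round(4),np.array([u.mean(),v.mean()]).round(2)
for n,c in(('top',T),('scene',S)):
    print(n,'yellow',zmed(c,(22,120,90),(34,255,255),(210,240,455,485) if n=='top' else (130,165,175,210)),'red',end=' ')
    try: print(zmed(c,(0,140,90),(6,255,255),(215,245,410,440) if n=='top' else (130,175,205,245)))
    except Exception as e: print('hidden')
a=P['image'][60:200,50:190].astype(int); b=S['image'][60:200,50:190].astype(int); d=abs(a-b).max(2)
v,u=np.nonzero(d>60); print('press change since green up:',len(u),u.mean()+50 if len(u) else '',v.mean()+60 if len(v) else '')
import wv
w=wv.w; hsv=cv2.cvtColor(w['image'],cv2.COLOR_RGB2HSV); m=cv2.inRange(hsv,(55,100,40),(85,255,255)); v,u=np.nonzero(m)
keep=(v>200)&(v<260); u,v=u[keep],v[keep]
for y in np.unique(v): x=u[v==y]; q=np.array([wv.wp(i,y) for i in x]); print(y,x.min(),x.max(),hsv[y,x,2].mean().round(),np.median(q,0).round(4))
print('housing',np.median([wv.wp(i,y) for i in range(310,332) for y in range(222,227)],0).round(4), wv.s['ee_pos'])
E
```

```text
top yellow (148, array([ 0.5408, -0.1673,  0.0629]), array([466.47, 225.82])) red (0, np.float64(nan), array([nan, nan]))
scene yellow (54, array([ 0.5413, -0.1669,  0.0626]), array([191.67, 145.54])) red (132, array([ 0.5364, -0.0839,  0.0706]), array([224.83, 151.53]))
press change since green up: 48 141.41666666666669 121.5625
229 317 330 57.0 [0.5134 0.0837 0.0631]
230 315 331 79.0 [0.5131 0.0833 0.0636]
231 313 334 87.0 [0.5134 0.083  0.0645]
232 311 336 96.0 [0.5135 0.0826 0.0648]
233 308 339 104.0 [0.5135 0.0824 0.0658]
234 307 340 114.0 [0.5135 0.0818 0.0658]
235 306 341 117.0 [0.5136 0.0813 0.0661]
236 305 342 118.0 [0.5136 0.0808 0.0662]
237 305 342 120.0 [0.5138 0.0803 0.0664]
238 304 343 101.0 [0.5138 0.0798 0.0669]
239 304 344 106.0 [0.5148 0.0791 0.0664]
240 303 345 92.0 [0.5145 0.0787 0.0674]
241 302 346 84.0 [0.5224 0.078  0.066 ]
242 301 346 93.0 [0.523  0.0776 0.0664]
243 301 346 98.0 [0.5231 0.0774 0.0662]
244 300 346 105.0 [0.5229 0.0767 0.0662]
245 300 347 105.0 [0.5238 0.0761 0.0663]
246 300 347 106.0 [0.524  0.0755 0.0663]
247 300 347 107.0 [0.5235 0.075  0.0668]
248 299 347 104.0 [0.5237 0.0742 0.0667]
249 299 348 101.0 [0.5243 0.0734 0.0663]
250 299 348 101.0 [0.5243 0.0728 0.0662]
251 299 348 102.0 [0.5247 0.0724 0.0664]
252 299 348 107.0 [0.5252 0.0713 0.0658]
253 299 348 108.0 [0.5251 0.0714 0.0671]
254 299 348 106.0 [0.5252 0.0702 0.0666]
255 299 348 100.0 [0.5253 0.07   0.0669]
256 300 347 109.0 [0.5261 0.0689 0.0664]
257 300 347 101.0 [0.5261 0.0687 0.0666]
258 301 347 80.0 [0.5158 0.1074 0.1427]
259 345 345 44.0 [0.5165 0.1074 0.1432]
housing [0.5113 0.0865 0.0629] [0.51357117 0.07057507 0.04395299]
  return _methods._mean(a, axis=axis, dtype=dtype,
  ret = ret.dtype.type(ret / rcount)
<stdin>:8: RuntimeWarning: Mean of empty slice.
```

```bash
python3 -c "
from h import *
s=status.read_state();print(s['time'],s['ee_pos'],s['ft_force']);print(order.close_job())"
```

```text
13.75 [0.51358074 0.07057184 0.04395572] [-5.33725692 -0.84388593 16.54068947]
the job is handed in; nothing more can be done
None
```

I handed the job in at 13.75 s with the rocker switched on, yellow fully in and green held on its stop at about 17 N; red and the loose items weren't touched, but an earlier green press briefly reached 48 N at the fingertips, and green was let up once before the final hold.

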